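# Load the foil dispenser and set its drag screw

## Robot

A 6-joint arm with a two-finger parallel gripper is mounted at the origin on a cart in front of the work surface, level with it; the furniture and walls round the work are solid. World frame = base frame: x ahead of the robot, y to its left, z up, the work surface at z = 0. Lengths are in mm, angles in rad, forces in N, time in s.
With the tool pointing down it reaches from about 400 to 925 mm from the base axis. Payload 12.5 kg.
Tool frame: the origin (TCP) lies midway between the tips of the shut fingers; the grasp point (between the pads) lies 19 mm behind it; z points along the fingers, y is the line along which they close (so a half turn about z gives the same grasp; the last joint's range is limited). The gripper opens to 95 mm and grips with 3 to 60 N. Pads are 20 mm wide; open, the fingers measure 119 mm over their backs; the gripper's body (75 mm by 180 mm) begins 59 mm behind the grasp point.
Start: joints at [-1.316, 0.491, 1.559, -0, 1.092, -0.106], TCP at [220.663, -584.769, 214.661] pointing down, gripper open.
Joint ranges: [-3.1, 3.1], [-0.84, 2.19], [0.05, 2.79], [-1.13, 4.28], [0.06, 2.93], [-2.69, 2.69]. Speed limits (rad/s): [2.22, 2.22, 2.79, 3.14, 3.14, 3.14].

## Interface

Orientations are given as [roll, pitch, yaw] about the fixed x, y, z axes, in that order (R = Rz(yaw) Ry(pitch) Rx(roll)).
In Python, from cell import state, viewer, env, models gives the robot as it stands. The module is installed in compiled form; this text tells all that it offers.
- The arm moves only by the tool arm_command, never from a script. Its argument "rows" is a list of rows, each a list of 2 entries, a list of its own where there are three numbers: the shift along the tool's x, y, z normalised to -1 to 1, where 1 is 0.25 m, then the turn about the tool's z normalised to -1 to 1, where 1 is pi rad. A call has exactly 5 rows; each row shifts and turns the commanded pose from where the row before left it, along the tool's axes as they then stand; what a row does not reach is not made up. A row lasts 1/10 s, in which the tool goes at most 50 mm and 8.59 degrees, less where a joint would pass 70% of its speed; a pose out of reach is approached as far as the arm can. A call with a number of a shift or a turn outside -1 to 1 is refused whole. A call with a gripper value outside its range is refused whole. "claw" is the opening, from 0 (shut) to 1 (fully open), set as the call begins (left out, the last holds). The fingers move at their own pace and stop on an object; the grip force is fixed at half the most. Time passes only in rows, so rows that do not move let the fingers close, or fill a call up. It gives the time, the measured TCP pose, the force, the opening and the grip force at its end, in the units of the state.
- state(): the state, without advancing time (a new reading comes with each control period).
- viewer.read_camera(name): name is "scene" or "top"; returns (picture, depth): 420x560x3 uint8, red, green, blue; 420x560 float32, mm along the optical axis (not along the pixel's ray), 0 where there is no reading.
- viewer.get_calibration(name): a dict with "camera_matrix" (3x3 intrinsics, pixels), "world_to_cam" (4x4, takes a point from world to camera coordinates). Camera axes: x right, y up, looking along -z (the intrinsics and any distortion apply to the point x, -y, -z); pixel columns grow to the right and rows downward; lengths in mm; the calibration is good to about 2 mm. A picture is of the moment at which its call begins. get_calibration takes no time and is no camera call.
- env.job_done(): hands the job in; it is judged then, once.
Trained networks look in the newest picture that a camera, given by its name, has taken for a name from the list of things; names that differ only in an ending like _2 or _b are one class to them, and where a whole thing is asked for, a point or a joint stands for the part that bears it (a point fixed in the world has none). Each returns a list of dicts, best first, with "confidence" (0 to 1); they miss things now and then, are a little off and sometimes report something else, mostly with a low value. They report only what shows in the picture. A call takes as long as a camera call. They do not tell look-alikes from the thing itself.
- models.search_frame(camera, label): "position" ([x, y, z] in mm, in world coordinates, good to about 4 mm: the middle of the surface that is visible of it).
- models.mark_of(camera, label): "position" ([x, y, z] in mm, in world coordinates, good to about 4 mm: a listed point, or the origin of a listed thing).
The state is a dict: "t": time; "joints": joint angles; "qvel": joint speeds; "tau": joint torques, N m; "eef_pos": TCP position; "tcp_rot": TCP orientation; "ft_force": force on the tool from outside, world axes, zero at the start; "moment": the same for the moment, N m; "opening": opening from 0.0 (shut) to 1.0 (fully open); "grip_force": force on a finger pad.
Only numpy, scipy, OpenCV 4.12 (cv2) and the standard library are available. Lean on these libraries where they do the work, as an engineer would, in place of code of your own. Each camera call takes 0.05 s, during which the arm holds its last target. There are 200 camera calls.

## Task

Lift the top foil roll off the pile of three and lay it flat between the four guide pins of the foil dispenser, letting go of it. Then turn the dispenser's thumbscrew clockwise until it seats, back it off a quarter turn, and finish while still holding the thumbscrew there in the gripper so that it cannot creep. Leave the other two rolls on their pile, and the things nearby, where they are.

Things in the scene. Friction and masses are not known exactly. Their poses are not given: they have to be found in the camera images.
- roll_top: The roll to load: flat round roll of copper foil tape, 61 mm across, 7 mm thick, 50 g, the uppermost of a pile of three rolls lying flat, up to 6 mm off centre on one another (its underside starts 14 mm above the table). A solid disc for the gripper: grasp it across its rim. Origin at the centre of its underside, z up through the roll.
- roll_middle: The second roll of the pile, a little smaller (55 mm across, 7 mm thick), its underside 7 mm above the table; stays where it is.
- roll_bottom: The lowest roll of the pile, 61 mm across and 7 mm thick, lying on the table; stays where it is.
- dispenser: Foil dispenser, fixed to the table: plywood base 205 x 96 x 12 mm. Origin: centre of its underside; its x runs along the length, from the thumbscrew end (near the robot) to the roll end. At x = +55 mm stands the roll platform, at x = -55 mm an aluminium block (30 x 44 mm, top 42 mm above the table) with the thumbscrew. A thin steel strip with a drag pad lies low between the two.
- roll_seat (a point): Centre of the platform's top (48 mm across, 26 mm above the table; disc round it 86 mm across, 16 mm): the roll's underside centre belongs here. Axes as the dispenser's. Four 6 mm pins with pointed tops, 35 mm above the table, stand on the diagonals, 26.5 mm off in x and in y; a roll between them has about 4 mm play, and fingers pass between them along the dispenser's x or y.
- thumbscrew (a joint): Angle of the thumbscrew about its vertical axis, rad: 0 = seated (hard stop), growing counterclockwise seen from above as it is backed off, up to 3.2; starts between 0.8 and 2.2; a quarter turn back from the seat is 1.57. Right-hand thread: clockwise tightens. About 0.06 N m of friction; stays where it is left and does not rise.
- thumb_grip (a point): On the thumbscrew's axis at mid height of its upright steel thumb blade, 68 mm above the table. Blade 40 mm long, 10 mm thick, 24 mm high (56 to 80 mm above the table), over a knurled collar 27 mm across (49 to 56 mm). This point's x axis runs along the blade and turns with it, parallel to the dispenser's x when seated; grasp the blade across its thickness from above.
- solder_spool: Bystander: spool of solder wire, 62 mm across, 40 mm high; leave it alone.
- nail_tin: Bystander: small open tin of nails, 61 mm across, 22 mm high; leave it alone.
- lead_block: Bystander: aluminium layout block, 22 x 70 x 18 mm; leave it alone.
Things that resemble listed ones, but are neither listed nor needed, are in the scene too. What is shaped like the roll_top but yellow is not meant.

How it is judged:
By the outcome, as a careful person would: the job done as asked, in the order asked, and still so for the second after the job is handed in, while the arm keeps its last pose, push and grip.
It also fails if it takes over 72 s, if anything falls off the work surface, if the arm or the gripper's body presses on something with over 40 N, if the wrist force passes 120 N, or if a joint passes its speed limit or range.

## Working session

There is one attempt and no reset: what is moved stays moved. The work goes in short steps, Python scripts to look and compute and a tool call to move; the robot and the scene stay as the last step left them, time stands still between calls to the robot, and variables do not carry over. Pictures are saved under pics/ and viewed, at most 10 in all, crops included, and the job is handed in when it is done.

Besides the shell and the picture viewer there is one more tool, called after "Call:" as a command line: name --argument value ..., lists and objects as JSON in quotes. arm_command: Moves the arm, as the interface text tells. Scaled input: -1 to 1 covers 0.25 m each way for a shift and pi rad each way for a turn. Its arguments: {"type":"object","properties":{"rows":{"type":"array","items":{"type":"array"}},"claw":{"type":"number"}},"required":["rows"]}

```bash
mkdir -p pics; cat > h.py <<'E'
import numpy as np, cv2
from cell import state, viewer, env, models
def cloud(name):
    p,d=viewer.read_camera(name); c=viewer.get_calibration(name)
    K=np.array(c["camera_matrix"]);W=np.linalg.inv(np.array(c["world_to_cam"]))
    v,u=np.mgrid[0:d.shape[0],0:d.shape[1]]
    x=(u-K[0,2])/K[0,0]*d; y=(v-K[1,2])/K[1,1]*d
    P=np.stack([x,-y,-d,np.ones_like(d)],-1)@W.T
    P=P[...,:3]; P[d==0]=np.nan
    return p,P
def save(p,f): cv2.imwrite(f,cv2.cvtColor(p,cv2.COLOR_RGB2BGR))
E
python3 - <<'E'
from h import *
for n in("top","scene"):
    p,P=cloud(n); save(p,f"pics/{n}0.png"); np.save(f"{n}.npy",P)
    print(n,[k for k in viewer.get_calibration(n)])
    for l in("roll_top","roll_seat","thumb_grip","dispenser"):
        for r in models.mark_of(n,l)[:4]: print(l,np.round(r["position"]),round(r["confidence"],2))
print(state())
E
```

```text
top ['camera_matrix', 'world_to_cam']
roll_top [ 460. -162.   17.] 0.82
roll_top [ 567. -126.   -2.] 0.67
roll_seat [637.  27.  26.] 0.6
roll_seat [529.  61.  74.] 0.51
thumb_grip [531.  64.  73.] 0.58
thumb_grip [ 460. -165.   16.] 0.42
dispenser [587.  44.   2.] 0.78
scene ['camera_matrix', 'world_to_cam']
roll_top [ 466. -160.   17.] 0.83
roll_top [ 571. -131.    1.] 0.8
roll_seat [639.  34.  31.] 0.66
thumb_grip [531.  60.  66.] 0.63
dispenser [582.  41.  -1.] 0.7
dispenser [636.  36.  33.] 0.32
{'t': 0.5, 'joints': array([-1.31562754e+00,  4.90903807e-01,  1.55890504e+00,  6.69247035e-06,
        1.09170500e+00, -1.05588899e-01]), 'qvel': array([-0.00094862,  0.00097931,  0.00096612,  0.00036243, -0.00234839,
       -0.00122254]), 'tau': array([-1.19696218e-03, -6.12050772e+01, -2.58285141e+01,  6.92586810e-02,
        4.47699311e-02, -1.94660851e-05]), 'eef_pos': array([ 220.64730717, -584.77092134,  214.65683681]), 'tcp_rot': array([3.14151366e+00, 2.39948042e-06, 3.60754602e-01]), 'ft_force': array([-0.5644371 ,  0.37941545, -0.10881612]), 'moment': array([ 0.00381295, -0.05247048,  0.03159326]), 'grip_force': 0.0, 'opening': 1.0031587175871615}
```

View pics/top0.png

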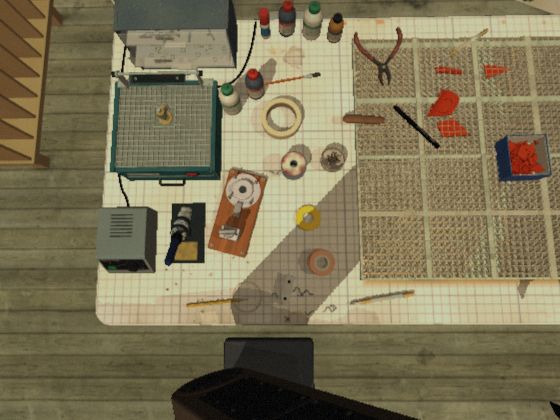

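View pics/scene0.png

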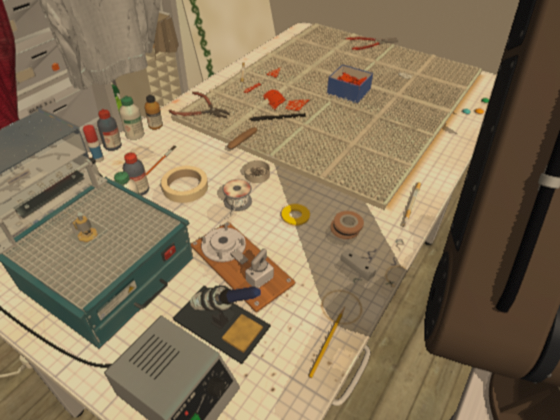

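Candidates for the roll in the top view: copper pile (320,262), yellow roll (307,217), cream ring (281,117) and solder spool (293,163). The copper pile fits the description, and I'll check it in a crop.

```bash
python3 - <<'E'
from h import *
Ps={};ps={}
for n in("top","scene"):
    p,P=cloud(n);Ps[n]=P;ps[n]=p
a=cv2.resize(ps["top"][160:310,200:350],(600,600),interpolation=cv2.INTER_CUBIC)
save(a,"pics/crop1.png")
def sel(c,r,z0,z1):
    out={}
    for n,P in Ps.items():
        m=(np.hypot(P[...,0]-c[0],P[...,1]-c[1])<r)&(P[...,2]>z0)&(P[...,2]<z1)
        out[n]=P[m]
    return out
def rect(Q):
    r=cv2.minAreaRect(Q[:,:2].astype(np.float32)); return [np.round(x,2) for x in r]
for n,Q in sel((463,-162),45,17,27).items():
    if len(Q)>5: print("roll",n,len(Q),cv2.minEnclosingCircle(Q[:,:2].astype(np.float32)),np.median(Q[:,2]))
for n,Q in sel((531,62),30,62,90).items():
    if len(Q)>4: print("blade",n,len(Q),rect(Q),np.percentile(Q[:,2],[5,50,95]))
for n,Q in sel((531,62),40,36,46).items():
    if len(Q)>4: print("block",n,len(Q),rect(Q))
for n,Q in sel((637,30),50,12.5,20).items():
    if len(Q)>4: print("disc",n,len(Q),cv2.minEnclosingCircle(Q[:,:2].astype(np.float32)))
for n,Q in sel((637,30),50,22,29).items():
    if len(Q)>4: print("plat",n,len(Q),cv2.minEnclosingCircle(Q[:,:2].astype(np.float32)),np.median(Q[:,2]))
for n,Q in sel((637,30),50,29,40).items():
    print("pins",n,np.round(Q).tolist()[:40])
for n,Q in sel((585,45),125,7,14.5).items():
    print("base",n,len(Q),rect(Q))
E
```

```text
roll top 431 ((459.8711242675781, -162.39207458496094), 30.866046905517578) 20.80305075321951
roll scene 458 ((460.6595764160156, -160.0693359375), 32.1230354309082) 20.711924649279297
blade top 86 [array([530.28,  53.79]), array([10.05, 38.39]), np.float64(2.83)] [66.10293862 78.37029752 81.94467138]
blade scene 183 [array([529.62,  57.6 ]), array([38.89,  9.78]), np.float64(89.44)] [63.26391046 75.87602451 80.37809091]
block top 103 [array([530.28,  54.41]), array([43.33, 29.69]), np.float64(74.73)]
block scene 212 [array([529.83,  57.29]), array([43.95, 30.04]), np.float64(75.14)]
disc top 639 ((636.7307739257812, 30.78827667236328), 49.824222564697266)
disc scene 720 ((637.2935180664062, 30.334814071655273), 49.887630462646484)
plat top 337 ((627.9796142578125, 37.41355895996094), 40.66438674926758) 25.37886640257352
plat scene 461 ((629.9788208007812, 28.52477264404297), 43.780094146728516) 25.34738336834141
pins top [[669.0, 46.0, 35.0], [669.0, 44.0, 34.0], [668.0, 47.0, 31.0], [668.0, 44.0, 30.0], [657.0, -4.0, 32.0], [656.0, -7.0, 36.0], [654.0, -4.0, 32.0], [654.0, -7.0, 32
[... 487 characters left out ...]
0, 35.0], [667.0, 47.0, 34.0], [643.0, 25.0, 29.0], [671.0, 49.0, 31.0], [669.0, 48.0, 32.0], [668.0, 46.0, 31.0], [605.0, 8.0, 34.0], [670.0, 49.0, 29.0], [666.0, 48.0, 31.0], [605.0, 11.0, 35.0], [604.0, 9.0, 32.0], [602.0, 8.0, 33.0], [605.0, 12.0, 32.0], [603.0, 11.0, 32.0], [602.0, 9.0, 32.0], [602.0, 12.0, 31.0], [602.0, 13.0, 29.0], [619.0, 61.0, 35.0], [617.0, 60.0, 35.0], [619.0, 61.0, 32.0], [617.0, 60.0, 33.0], [618.0, 62.0, 31.0], [617.0, 61.0, 31.0], [616.0, 59.0, 30.0], [617.0, 64.0, 31.0], [616.0, 62.0, 30.0]]
base top 2551 [array([589.24,  73.72]), array([184.7 , 227.21]), np.float64(67.72)]
base scene 2641 [array([588.77,  81.89]), array([175.18, 215.16]), np.float64(75.29)]
```

View pics/crop1.png

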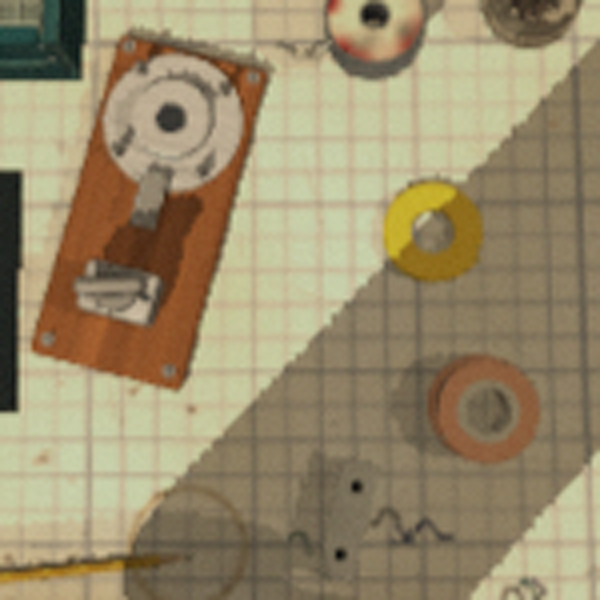

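The crop shows the copper pile at (485,408), the yellow decoy at (433,230) and the layout block at (345,515). The blade is at (112,287) and the platform at (171,117). I'm choosing the copper pile. My estimates are roll (460,-161.5), seat (636.4,27.6), screw (530,55.8), dispenser yaw -15° and blade at about 91° (theta about 1.85).

```bash
cat >> h.py <<'E'
def go(x,y,z,yaw=None):
    s=state();p=s["eef_pos"];a=s["tcp_rot"][2];d=np.array([x,y,z])-p
    c,n=np.cos(a),np.sin(a)
    u=np.array([c*d[0]+n*d[1],n*d[0]-c*d[1],-d[2]])/250
    print("tcp",p.round(1),"yaw",round(a,3),"t",s["t"],"units",u.round(3),"/5",(u/5).round(4),
      "turn",None if yaw is None else round((a-yaw)/np.pi,3))
E
python3 - <<'E'
from h import *
for n in("top","scene"):
    P=np.load(n+".npy")
    for c in((636,28),(530,56),(460,-161)):
        r=np.hypot(P[...,0]-c[0],P[...,1]-c[1]); m=(r<150)&(P[...,2]>60)
        Q=P[m]; print(n,c,[ (b,int(np.nanmax(Q[(r[m]>=b)&(r[m]<b+25)][:,2],initial=0))) for b in range(25,150,25)])
go(460,-161.5,120,1.309)
E
```

```text
top (636, 28) [(25, 0), (50, 112), (75, 113), (100, 113), (125, 112)]
top (530, 56) [(25, 0), (50, 0), (75, 111), (100, 158), (125, 159)]
top (460, -161) [(25, 0), (50, 0), (75, 0), (100, 0), (125, 0)]
scene (636, 28) [(25, 0), (50, 112), (75, 112), (100, 112), (125, 111)]
scene (530, 56) [(25, 0), (50, 0), (75, 97), (100, 157), (125, 158)]
scene (460, -161) [(25, 0), (50, 0), (75, 0), (100, 0), (125, 0)]
tcp [ 220.7 -584.7  214.7] yaw 0.361 t 0.6 units [ 1.493 -1.246  0.379] /5 [ 0.2987 -0.2492  0.0757] turn -0.302
```

Call:
arm_command --rows '[[[0, 0, 0], -0.045], [[0, 0, 0], -0.045], [[0, 0, 0], -0.045], [[0, 0, 0], -0.045], [[0, 0, 0], -0.045]]' --claw 1

```text
t: 1.1
eef_pos: [220.7, -584.7, 214.7]
tcp_rot: [3.142, 0.0, 1.074]
ft_force: [0.1, -0.7, 1.0]
opening: 1.002
grip_force: 0.0
```

Call:
arm_command --rows '[[[0, 0, 0], -0.04], [[0, 0, 0], -0.037], [[0, 0, 0], 0], [[0, 0, 0], 0], [[0, 0, 0], 0]]'

```text
t: 1.6
eef_pos: [220.7, -584.8, 214.7]
tcp_rot: [3.142, 0.0, 1.307]
ft_force: [0.0, 0.5, 0.2]
opening: 1.001
grip_force: 0.0
```

```bash
python3 -c "
from h import *
go(460,-161.5,120,1.309)"
```

```text
tcp [ 220.7 -584.8  214.7] yaw 1.307 t 1.6 units [1.884 0.483 0.379] /5 [0.3768 0.0965 0.0757] turn -0.001
```

```bash
python3 - <<'E'
from h import *
for n in("top","scene"):
    P=np.load(n+".npy").reshape(-1,3)
    for h,c in((85,(636.4,27.6)),(120,(530,56)),(90,(530,56))):
        Q=P[(P[:,2]>h)&(np.hypot(P[:,0]-c[0],P[:,1]-c[1])<125)]
        d=Q[:,:2]-c; r=np.hypot(*d.T);a=np.degrees(np.arctan2(d[:,1],d[:,0]))
        print(n,h,c,[(b,int(r[(a>=b)&(a<b+15)].min())) for b in range(-180,180,15) if ((a>=b)&(a<b+15)).any()])
    c=(636.4,27.6);Q=P[(P[:,2]>85)&(np.hypot(P[:,0]-c[0],P[:,1]-c[1])<125)]
    for y in (-.262,1.309):
        x=(Q[:,:2]-c)@[np.cos(y),np.sin(y)]; yy=(Q[:,:2]-c)@[-np.sin(y),np.cos(y)]
        m=abs(yy)<98; m2=abs(x)<45
        print(y,"tool x clearance",abs(x[m]).min(),"y clr",abs(yy[m2]).min(initial=999))
E
```

```text
top 85 (636.4, 27.6) [(15, 105), (30, 74), (45, 61), (60, 59), (75, 100)]
top 120 (530, 56) [(90, 107), (105, 102), (120, 113)]
top 90 (530, 56) [(75, 88), (90, 87), (105, 98), (120, 113)]
-0.262 tool x clearance 0.994041927657735 y clr 57.939212728401884
1.309 tool x clearance 57.936651913891616 y clr 999.0
scene 85 (636.4, 27.6) [(15, 112), (30, 75), (45, 63), (60, 59), (75, 96)]
scene 120 (530, 56) [(90, 111), (105, 106), (120, 121)]
scene 90 (530, 56) [(75, 90), (90, 92), (105, 106), (120, 121)]
-0.262 tool x clearance 0.20369473053090528 y clr 58.09798400919405
1.309 tool x clearance 58.095379256209405 y clr 999.0
```

Call:
arm_command --rows '[[[0.18, 0.045, 0.02], 0], [[0.18, 0.045, 0.02], 0], [[0.18, 0.045, 0.02], 0], [[0.18, 0.045, 0.02], 0], [[0.18, 0.045, 0.02], 0]]'

```text
t: 2.1
eef_pos: [333.7, -380.3, 189.6]
tcp_rot: [3.141, 0.0, 1.307]
ft_force: [0.7, -0.4, 0.7]
opening: 1.0
grip_force: 0.0
```

Call:
arm_command --rows '[[[0.18, 0.045, 0.045], 0], [[0.18, 0.045, 0.045], 0], [[0.18, 0.045, 0.045], 0], [[0.18, 0.045, 0.045], 0], [[0.18, 0.045, 0.045], 0]]'

```text
t: 2.6
eef_pos: [446.3, -177.4, 133.2]
tcp_rot: [3.141, 0.0, 1.307]
ft_force: [0.4, -0.8, -0.5]
opening: 1.001
grip_force: 0.0
```

```bash
python3 -c "
from h import *
go(460.2,-161.5,15,1.309)"
```

```text
tcp [ 446.3 -177.4  133.2] yaw 1.307 t 2.6 units [0.076 0.037 0.473] /5 [0.0152 0.0074 0.0946] turn -0.001
```

Call:
arm_command --rows '[[[0.038, 0.018, 0.06], 0], [[0.038, 0.018, 0.06], 0], [[0, 0, 0.08], 0], [[0, 0, 0.08], 0], [[0, 0, 0], 0]]'

```text
t: 3.1
eef_pos: [458.4, -162.6, 61.7]
tcp_rot: [-3.138, -0.001, 1.308]
ft_force: [-0.2, 0.3, -0.0]
opening: 1.002
grip_force: 0.0
```

```bash
python3 - <<'E'
from h import *
go(460.2,-161.5,15,1.309)
p,P=cloud("scene"); save(cv2.resize(p[170:330,270:470],(800,640))[:600],"pics/s1.png")
E
```

```text
tcp [ 458.4 -162.6   61.7] yaw 1.308 t 3.1 units [0.006 0.006 0.187] /5 [0.0012 0.0012 0.0374] turn -0.0
```

View pics/s1.png

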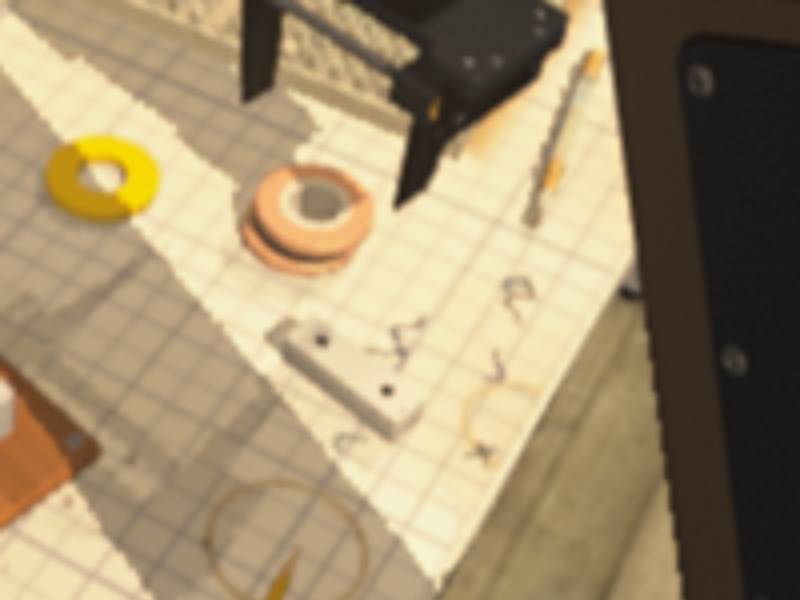

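The fingertips at (262,95) and (405,200) are above the copper roll at (315,210), one on each side. The layout block at (345,380) is clear. I'm descending.

Call:
arm_command --rows '[[[0.006, 0.006, 0.045], 0], [[0, 0, 0.05], 0], [[0, 0, 0.05], 0], [[0, 0, 0.04], 0], [[0, 0, 0], 0]]'

```text
t: 3.65
eef_pos: [460.8, -161.9, 16.4]
tcp_rot: [-3.141, -0.0, 1.309]
ft_force: [-0.4, -0.5, 0.4]
opening: 1.0
grip_force: 0.0
```

```bash
python3 - <<'E'
from h import *
go(460.2,-161.5,15,1.309); print(state()["ft_force"])
E
```

```text
tcp [ 460.8 -161.9   16.4] yaw 1.309 t 3.65 units [ 0.001 -0.003  0.006] /5 [ 0.0002 -0.0006  0.0011] turn 0.0
[-0.39230998 -0.48745166  0.37549852]
```

Call:
arm_command --rows '[[[0, 0, 0.004], 0], [[0, 0, 0], 0], [[0, 0, 0], 0], [[0, 0, 0], 0], [[0, 0, 0], 0]]' --claw 0.75

```text
t: 4.15
eef_pos: [461.1, -162.1, 16.4]
tcp_rot: [3.141, 0.0, 1.31]
ft_force: [0.1, 0.6, -0.6]
opening: 0.754
grip_force: 0.0
```

Call:
arm_command --rows '[[[0, 0, 0], 0], [[0, 0, 0], 0], [[0, 0, 0], 0], [[0, 0, 0], 0], [[0, 0, 0], 0]]' --claw 0.55

```text
t: 4.65
eef_pos: [461.0, -162.0, 16.2]
tcp_rot: [3.142, 0.0, 1.31]
ft_force: [0.2, 0.5, 1.8]
opening: 0.614
grip_force: 30.0
```

Call:
arm_command --rows '[[[0, 0, 0], 0], [[0, 0, 0], 0], [[0, 0, 0], 0], [[0, 0, 0], 0], [[0, 0, 0], 0]]'

```text
t: 5.15
eef_pos: [461.0, -162.0, 16.2]
tcp_rot: [3.141, 0.0, 1.31]
ft_force: [-0.3, -0.5, 4.2]
opening: 0.617
grip_force: 30.0
```

Call:
arm_command --rows '[[[0, 0, -0.02], 0], [[0, 0, -0.02], 0], [[0, 0, -0.04], 0], [[0, 0, -0.08], 0], [[0, 0, 0], 0]]'

```text
t: 5.65
eef_pos: [461.9, -162.4, 58.4]
tcp_rot: [3.138, 0.001, 1.31]
ft_force: [1.1, -0.3, -0.5]
opening: 0.616
grip_force: 30.0
```

```bash
python3 - <<'E'
from h import *
go(460.2,-161.5,15,1.309); print(state()["ft_force"])
p,P=cloud("scene"); save(cv2.resize(p[170:290,270:430],(800,600)),"pics/s2.png")
Q=P[(np.hypot(P[...,0]-460,P[...,1]+161)<45)&(P[...,2]>4)&(P[...,2]<18)]
print(cv2.minEnclosingCircle(Q[:,:2].astype(np.float32)), np.percentile(Q[:,2],[10,50,90]))
E
```

```text
tcp [ 461.9 -162.4   58.4] yaw 1.31 t 5.65 units [ 0.002 -0.007  0.173] /5 [ 0.0004 -0.0015  0.0347] turn 0.0
[ 1.05730316 -0.34722595 -0.51216194]
((455.46087646484375, -161.24488830566406), 40.46525192260742) [ 6.1583993  13.04380841 15.18811075]
```

View pics/s2.png

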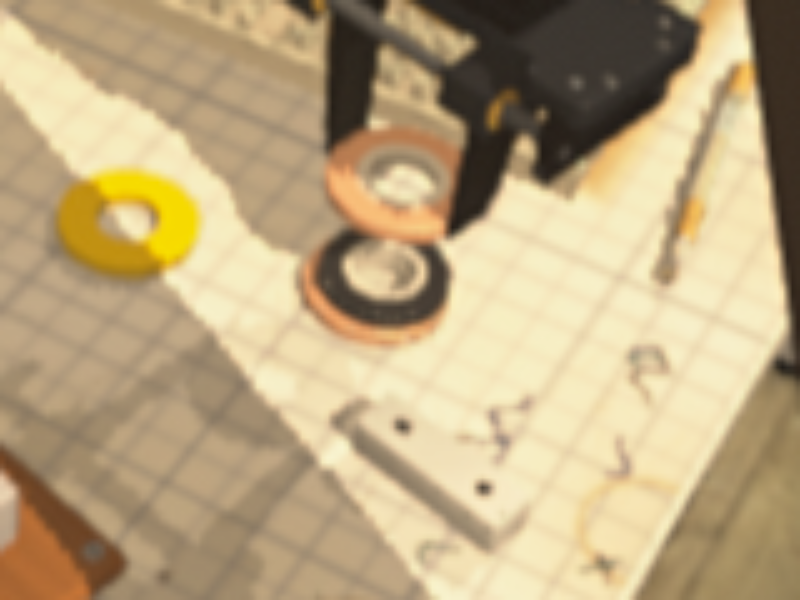

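The copper roll at (395,185) is in the fingers. The middle (black) and bottom rolls at (375,275) stayed on the pile. I'm carrying it to a point above the seat.

```bash
python3 -c "
from h import *
go(636.4,27.6,80,1.309)"
```

```text
tcp [ 461.6 -162.3   57.4] yaw 1.31 t 5.7 units [ 0.914  0.479 -0.09 ] /5 [ 0.1829  0.0959 -0.0181] turn 0.0
```

Call:
arm_command --rows '[[[0, 0, -0.08], 0], [[0, 0, -0.08], 0], [[0, 0, 0], 0], [[0, 0, 0], 0], [[0, 0, 0], 0]]'

```text
t: 6.2
eef_pos: [460.6, -161.8, 95.2]
tcp_rot: [-3.14, -0.0, 1.31]
ft_force: [-0.0, -0.1, -0.2]
opening: 0.619
grip_force: 30.0
```

Call:
arm_command --rows '[[[0.15, 0.08, 0], 0], [[0.18, 0.1, 0], 0], [[0.18, 0.1, 0], 0], [[0.18, 0.1, 0], 0], [[0.1, 0.06, 0], 0]]'

```text
t: 6.7
eef_pos: [616.7, -0.0, 94.8]
tcp_rot: [-3.141, 0.0, 1.311]
ft_force: [-0.6, -0.3, -0.7]
opening: 0.617
grip_force: 30.0
```

Call:
arm_command --rows '[[[0.1, 0.04, 0], 0], [[0, 0, 0], 0], [[0, 0, 0], 0], [[0, 0, 0], 0], [[0, 0, 0], 0]]'

```text
t: 7.2
eef_pos: [630.8, 17.8, 96.0]
tcp_rot: [-3.141, 0.0, 1.308]
ft_force: [-0.0, 0.1, -0.8]
opening: 0.617
grip_force: 30.0
```

```bash
python3 -c "
from h import *
go(636.4,27.6,60,1.309)"
```

```text
tcp [630.8  17.8  96. ] yaw 1.308 t 7.2 units [0.044 0.012 0.144] /5 [0.0087 0.0023 0.0288] turn -0.0
```

Call:
arm_command --rows '[[[0.044, 0.012, 0.05], 0], [[0, 0, 0.05], 0], [[0, 0, 0], 0], [[0, 0, 0], 0], [[0, 0, 0], 0]]'

```text
t: 7.7
eef_pos: [637.1, 28.5, 71.2]
tcp_rot: [3.141, 0.0, 1.31]
ft_force: [1.1, 0.5, 0.3]
opening: 0.615
grip_force: 30.0
```

```bash
python3 - <<'E'
from h import *
go(636.4,27.6,60,1.309)
from scipy.optimize import least_squares
for n in("scene","top"):
    p,P=cloud(n); z0=state()["eef_pos"][2]
    c=(636.4,27.6)
    m=(np.hypot(P[...,0]-c[0],P[...,1]-c[1])<40)&(abs(P[...,2]-z0-3)<7)
    Q=P[m]; 
    if len(Q)<20: print(n,len(Q)); continue
    h=cv2.cvtColor(p,cv2.COLOR_RGB2HSV)[m]
    k=(h[:,1]>60)&(h[:,2]>80); C=Q[k]
    A=np.c_[C[:,:2]-c,np.ones(len(C))]; T=Q[Q[:,2]>z0+2]
    print(n,len(Q),len(C),"plane",np.linalg.lstsq(A,C[:,2],rcond=None)[0].round(3),"z0",z0)
    C=C[C[:,2]>z0+1.5]
    H=cv2.convexHull(C[:,:2].astype(np.float32))[:,0]
    print("circ",cv2.minEnclosingCircle(H)); 
    r=np.hypot(*(H-np.array(c)).T);a=np.degrees(np.arctan2(H[:,1]-c[1],H[:,0]-c[0]))
    print(sorted(zip(a.round().astype(int).tolist(),r.round(1).tolist())))
    if n=="scene": save(cv2.resize(p[180:300,180:340],(800,600)),"pics/s3.png")
E
```

```text
tcp [637.1  28.5  71.2] yaw 1.31 t 7.7 units [-0.004 -0.002  0.045] /5 [-0.0009 -0.0004  0.0089] turn 0.0
scene 422 377 plane [3.4000e-02 1.1000e-02 7.4571e+01] z0 71.36931001195127
circ ((637.464599609375, 26.98383331298828), 36.082550048828125)
[(-176, 35.1), (-175, 34.6), (-68, 19.0), (-27, 27.5), (-21, 30.5), (-14, 31.8), (2, 37.1), (33, 31.6), (49, 32.0), (55, 32.6), (64, 32.9), (71, 32.7), (87, 33.4), (110, 33.7), (135, 32.0), (145, 31.8)]
top 0
```

View pics/s3.png

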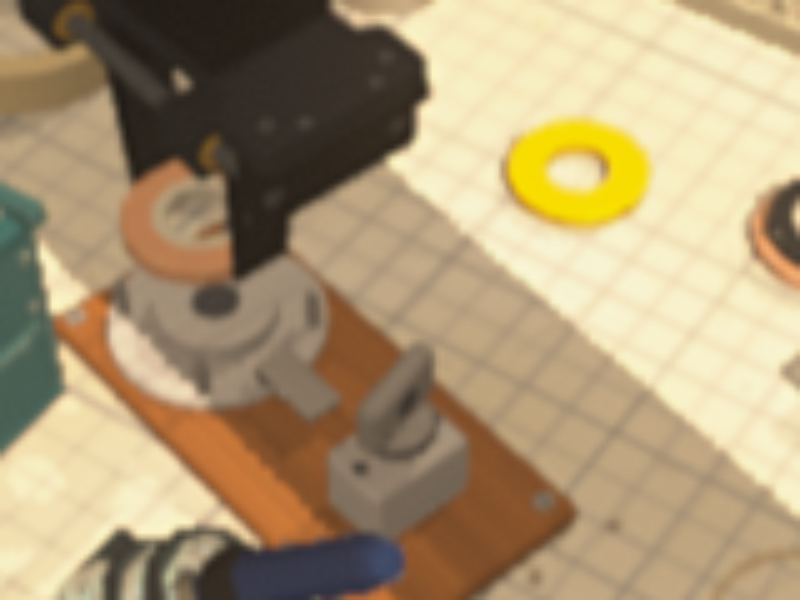

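The roll is held level in the fingers at (180,230), just above the platform at (215,300), and the pins are clear. I'm correcting by about 1 mm and lowering.

Call:
arm_command --rows '[[[-0.004, -0.002, 0.05], 0], [[0, 0, 0.05], 0], [[0, 0, 0.035], 0], [[0, 0, 0.015], 0], [[0, 0, 0], 0]]'

```text
t: 8.3
eef_pos: [636.0, 27.8, 32.7]
tcp_rot: [-3.14, 0.0, 1.31]
ft_force: [-0.4, -0.7, 0.5]
opening: 0.616
grip_force: 30.0
```

Call:
arm_command --rows '[[[0, 0, 0.006], 0], [[0, 0, 0.006], 0], [[0, 0, 0], 0], [[0, 0, 0], 0], [[0, 0, 0], 0]]'

```text
t: 8.8
eef_pos: [636.4, 27.8, 30.8]
tcp_rot: [3.141, 0.0, 1.31]
ft_force: [0.4, -0.0, -0.6]
opening: 0.616
grip_force: 30.0
```

```bash
python3 -c "
from h import *
go(636.4,27.6,28.2,1.309)
print(state()['ft_force'],state()['moment'])"
```

```text
tcp [636.4  27.8  30.8] yaw 1.31 t 8.8 units [-0.001  0.     0.01 ] /5 [-0.0001  0.      0.0021] turn 0.0
[ 0.43524354 -0.04121642 -0.57929391] [-0.04270179 -0.0623462  -0.01495053]
```

Call:
arm_command --rows '[[[0, 0, 0.005], 0], [[0, 0, 0.004], 0], [[0, 0, 0], 0], [[0, 0, 0], 0], [[0, 0, 0], 0]]'

```text
t: 9.3
eef_pos: [636.3, 27.8, 28.3]
tcp_rot: [3.142, 0.0, 1.31]
ft_force: [0.6, 0.1, 0.3]
opening: 0.617
grip_force: 30.0
```

Call:
arm_command --rows '[[[0, 0, 0.002], 0], [[0, 0, 0], 0], [[0, 0, 0], 0], [[0, 0, 0], 0], [[0, 0, 0], 0]]'

```text
t: 9.8
eef_pos: [636.3, 27.8, 28.2]
tcp_rot: [3.141, 0.0, 1.31]
ft_force: [-2.7, 0.1, 6.4]
opening: 0.617
grip_force: 30.0
```

Contact at 6 N, so the roll is seated. Opening the gripper and rising.

Call:
arm_command --rows '[[[0, 0, 0], 0], [[0, 0, 0], 0], [[0, 0, 0], 0], [[0, 0, 0], 0], [[0, 0, 0], 0]]' --claw 0.8

```text
t: 10.3
eef_pos: [636.3, 27.7, 27.8]
tcp_rot: [-3.142, 0.0, 1.31]
ft_force: [-0.9, -0.8, 0.5]
opening: 0.797
grip_force: 0.0
```

Call:
arm_command --rows '[[[0, 0, -0.04], 0], [[0, 0, -0.1], 0], [[0, 0, -0.15], 0], [[0, 0, -0.15], 0], [[0, 0, 0], 0]]'

```text
t: 10.8
eef_pos: [638.4, 27.7, 143.7]
tcp_rot: [3.133, -0.002, 1.31]
ft_force: [0.2, -0.7, -0.4]
opening: 0.804
grip_force: 0.0
```

Call:
arm_command --rows '[[[-0.1, 0.02, 0], 0], [[-0.1, 0.02, 0], 0], [[-0.1, 0.02, 0], 0], [[-0.1, 0.02, 0], 0], [[-0.1, 0.02, 0], 0]]'

```text
t: 11.3
eef_pos: [627.9, -100.4, 137.9]
tcp_rot: [-3.141, 0.0, 1.31]
ft_force: [-0.3, 0.4, 0.1]
opening: 0.803
grip_force: 0.0
```

```bash
python3 - <<'E'
from h import *
go(530,55.8,110,1.59)
p,P=cloud("scene"); save(cv2.resize(p[200:320,180:340],(800,600)),"pics/s4.png")
m=(np.hypot(P[...,0]-636.4,P[...,1]-28)<42)&(P[...,2]>27)&(P[...,2]<45)
h=cv2.cvtColor(p,cv2.COLOR_RGB2HSV); m&=(h[...,1]>60)
Q=P[m]; A=np.c_[Q[:,:2]-[636,28],np.ones(len(Q))]
print(len(Q),cv2.minEnclosingCircle(Q[:,:2].astype(np.float32)),np.linalg.lstsq(A,Q[:,2],rcond=None)[0].round(3))
E
```

```text
tcp [ 627.9 -100.4  137.9] yaw 1.31 t 11.3 units [ 0.502 -0.539  0.111] /5 [ 0.1005 -0.1079  0.0223] turn -0.089
610 ((636.0308227539062, 29.609695434570312), 40.15171432495117) [ 8.0000e-03 -9.0000e-03  3.2244e+01]
```

View pics/s4.png

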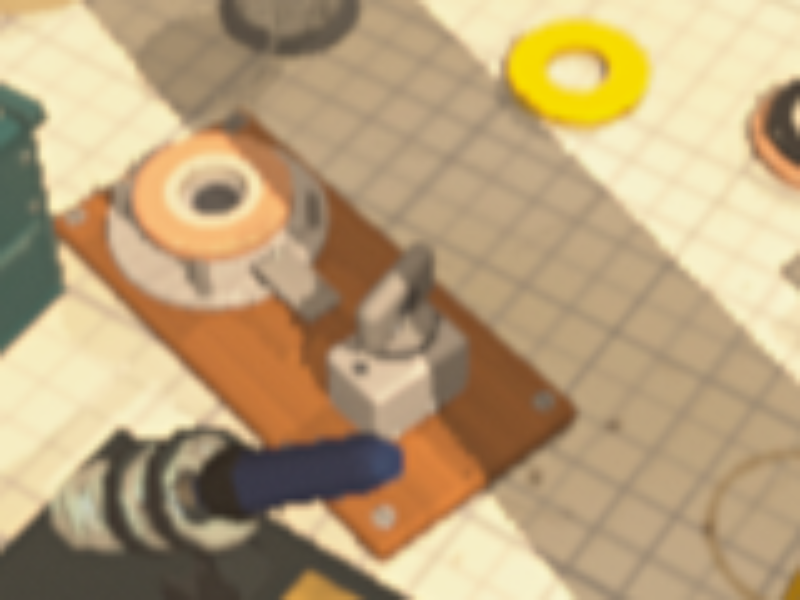

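The roll lies flat between the four pins at (210,195), with slope below 1%. Next is the thumbscrew.

Call:
arm_command --rows '[[[0, 0, 0], -0.044], [[0, 0, 0], -0.044], [[0, 0, 0], 0], [[0, 0, 0], 0], [[0, 0, 0], 0]]' --claw 0.6

```text
t: 11.85
eef_pos: [628.2, -99.2, 137.9]
tcp_rot: [3.142, 0.0, 1.583]
ft_force: [0.7, 0.5, 0.3]
opening: 0.604
grip_force: 0.0
```

```bash
python3 - <<'E'
from h import *
go(530,55.8,110,1.59)
for n in("top","scene"):
    p,P=cloud(n)
    Q=P[(np.hypot(P[...,0]-530,P[...,1]-56)<28)&(P[...,2]>70)&(P[...,2]<86)]
    if len(Q)>10:
        r=cv2.minAreaRect(Q[:,:2].astype(np.float32)); T=Q[Q[:,2]>77]
        v=cv2.fitLine(T[:,:2].astype(np.float32),cv2.DIST_HUBER,0,.01,.01).ravel()
        print(n,len(Q),r,"line",np.degrees(np.arctan2(v[1],v[0])),v[2:],T.mean(0))
E
```

```text
tcp [628.2 -99.2 137.9] yaw 1.583 t 11.85 units [ 0.625 -0.385  0.112] /5 [ 0.125  -0.077   0.0223] turn -0.002
scene 137 ((529.6312255859375, 57.33696746826172), (38.80611801147461, 9.801109313964844), 89.6784896850586) line -88.935616 [529.81525  56.71495] [529.90735394  56.66051427  78.88606636]
```

Call:
arm_command --rows '[[[0.125, -0.077, 0], 0], [[0.125, -0.077, 0], 0], [[0.125, -0.077, 0], 0], [[0.125, -0.077, 0], 0], [[0.125, -0.077, 0], 0]]'

```text
t: 12.45
eef_pos: [528.7, 56.4, 138.0]
tcp_rot: [3.141, 0.0, 1.584]
ft_force: [0.1, 0.2, 0.7]
opening: 0.6
grip_force: 0.0
```

Call:
arm_command --rows '[[[0, 0, 0.06], 0], [[0, 0, 0.05], 0], [[0, 0, 0], 0], [[0, 0, 0], 0], [[0, 0, 0], 0]]'

```text
t: 12.95
eef_pos: [530.0, 54.8, 110.6]
tcp_rot: [3.141, 0.0, 1.585]
ft_force: [0.3, 0.6, -0.3]
opening: 0.598
grip_force: 0.0
```

```bash
python3 - <<'E'
from h import *
go(530,55.8,58,1.585)
E
```

```text
tcp [530.   54.8 110.6] yaw 1.585 t 12.95 units [0.004 0.    0.21 ] /5 [0.0008 0.     0.0421] turn -0.0
```

Call:
arm_command --rows '[[[0.004, 0, 0.06], 0], [[0, 0, 0.06], 0], [[0, 0, 0.06], 0], [[0, 0, 0.028], 0], [[0, 0, 0], 0]]'

```text
t: 13.45
eef_pos: [529.5, 56.1, 57.9]
tcp_rot: [-3.141, 0.0, 1.585]
ft_force: [-0.9, -0.4, 0.2]
opening: 0.601
grip_force: 0.0
```

Call:
arm_command --rows '[[[0, 0, 0], 0], [[0, 0, 0], 0], [[0, 0, 0], 0], [[0, 0, 0], 0], [[0, 0, 0], 0]]' --claw 0.2

```text
t: 13.95
eef_pos: [529.6, 56.3, 58.6]
tcp_rot: [3.141, 0.0, 1.586]
ft_force: [-0.2, 0.1, 1.0]
opening: 0.24
grip_force: 0.0
```

Call:
arm_command --rows '[[[0, 0, 0], 0], [[0, 0, 0], 0], [[0, 0, 0], 0], [[0, 0, 0], 0], [[0, 0, 0], 0]]' --claw 0

```text
t: 14.45
eef_pos: [530.7, 56.3, 58.5]
tcp_rot: [3.139, 0.0, 1.586]
ft_force: [4.8, 1.2, -2.5]
opening: 0.103
grip_force: 30.0
```

```bash
python3 - <<'E'
from h import *
go(530,55.8,58,1.585); print(state()["moment"],state()["ft_force"],state()["joints"])
E
```

```text
tcp [530.7  56.3  58.5] yaw 1.586 t 14.45 units [-0.002 -0.003  0.002] /5 [-0.0004 -0.0006  0.0004] turn 0.0
[ 0.06252023 -0.91181321 -0.00702629] [ 4.7696265   1.15833153 -2.51441891] [-1.80231203e-02  5.79472913e-01  1.93133658e+00 -5.50442667e-05
  6.28256611e-01 -3.32069600e-02]
```

Blade gripped. I'm shifting the tool slightly to relieve the side load, then turning clockwise (tool +z).

Call:
arm_command --rows '[[[0, 0.004, 0], 0], [[0, 0, 0], 0], [[0, 0, 0], 0.04], [[0, 0, 0], 0.04], [[0, 0, 0], 0.04]]'

```text
t: 14.95
eef_pos: [530.2, 56.4, 58.5]
tcp_rot: [-3.141, 0.0, 1.204]
ft_force: [-1.4, 1.1, 3.5]
opening: 0.103
grip_force: 30.0
```

```bash
python3 - <<'E'
from h import *
go(530,55.8,58,-.262); print(state()["moment"],state()["ft_force"])
E
```

```text
tcp [530.2  56.4  58.5] yaw 1.204 t 14.95 units [-0.003  0.     0.002] /5 [-0.0005  0.0001  0.0004] turn 0.467
[0.23748895 0.18002666 0.04915986] [-1.44102796  1.06448236  3.53328451]
```

Call:
arm_command --rows '[[[0, 0, 0], 0.045], [[0, 0, 0], 0.045], [[0, 0, 0], 0.045], [[0, 0, 0], 0.045], [[0, 0, 0], 0.045]]'

```text
t: 15.45
eef_pos: [529.3, 57.1, 58.4]
tcp_rot: [-3.14, 0.002, 0.496]
ft_force: [-5.1, 8.2, 5.3]
opening: 0.104
grip_force: 30.0
```

```bash
python3 - <<'E'
from h import *
go(530,55.8,58,-.262); print(state()["moment"],state()["ft_force"])
E
```

```text
tcp [529.3  57.1  58.4] yaw 0.496 t 15.45 units [-0.     0.006  0.002] /5 [-0.      0.0012  0.0003] turn 0.241
[1.62719314 0.76554618 0.05383838] [-5.06116107  8.24068434  5.32129799]
```

Call:
arm_command --rows '[[[0, -0.006, 0], 0], [[0, 0, 0], 0.045], [[0, 0, 0], 0.045], [[0, 0, 0], 0.045], [[0, 0, 0], 0.045]]'

```text
t: 15.95
eef_pos: [529.1, 58.0, 58.5]
tcp_rot: [-3.141, 0.001, -0.067]
ft_force: [-1.7, 5.8, 4.2]
opening: 0.104
grip_force: 30.0
```

```bash
python3 - <<'E'
from h import *
go(530,55.8,58,-.262); print(state()["moment"],state()["ft_force"])
E
```

```text
tcp [529.1  58.   58.5] yaw -0.067 t 15.95 units [0.004 0.009 0.002] /5 [0.0008 0.0017 0.0004] turn 0.062
[1.08880171 0.48686979 0.09930501] [-1.69893744  5.84278218  4.23938496]
```

Call:
arm_command --rows '[[[0, 0, 0], 0.01], [[0, 0, 0], 0.01], [[0, 0, 0], 0.01], [[0, 0, 0], 0], [[0, 0, 0], 0]]'

```text
t: 16.45
eef_pos: [529.2, 58.2, 58.4]
tcp_rot: [-3.141, 0.001, -0.156]
ft_force: [-2.9, 4.7, 4.5]
opening: 0.104
grip_force: 30.0
```

```bash
python3 - <<'E'
from h import *
go(530,55.8,58,-.262); print(state()["moment"],state()["ft_force"])
E
```

```text
tcp [529.2  58.2  58.4] yaw -0.156 t 16.45 units [0.005 0.009 0.002] /5 [0.001  0.0018 0.0004] turn 0.034
[ 1.04561118  0.516225   -0.04244219] [-2.85959682  4.69492771  4.51141701]
```

Call:
arm_command --rows '[[[0, -0.003, 0], 0.01], [[0, 0, 0], 0.01], [[0, 0, 0], 0.01], [[0, 0, 0], 0], [[0, 0, 0], 0]]'

```text
t: 16.95
eef_pos: [529.2, 58.4, 58.5]
tcp_rot: [3.141, 0.001, -0.25]
ft_force: [-4.8, 0.5, 5.1]
opening: 0.102
grip_force: 30.0
```

```bash
python3 - <<'E'
from h import *
go(530,55.8,58,-.262); print(state()["moment"],state()["ft_force"],state()["opening"])
E
```

```text
tcp [529.2  58.4  58.5] yaw -0.25 t 16.95 units [0.006 0.009 0.002] /5 [0.0011 0.0019 0.0004] turn 0.004
[ 0.09018227  0.65605471 -0.12964335] [-4.82983897  0.53784519  5.13830695] 0.10169659866824622
```

Call:
arm_command --rows '[[[0, 0, 0], 0.01], [[0, 0, 0], 0.01], [[0, 0, 0], 0], [[0, 0, 0], 0], [[0, 0, 0], 0]]'

```text
t: 17.45
eef_pos: [529.3, 58.4, 58.5]
tcp_rot: [3.141, 0.001, -0.311]
ft_force: [-3.0, 0.3, 5.4]
opening: 0.111
grip_force: 30.9
```

```bash
python3 - <<'E'
from h import *
go(530,55.8,58,-.262); print(state()["moment"],state()["ft_force"],state()["opening"])
E
```

```text
tcp [529.3  58.4  58.5] yaw -0.311 t 17.45 units [0.006 0.009 0.002] /5 [0.0012 0.0018 0.0004] turn -0.015
[0.14334557 0.63608459 0.69128225] [-2.99657262  0.29596185  5.38212801] 0.11112245501757892
```

The moment jumped to 0.69 N m and the opening rose as the blade twisted in the pads. That is the hard stop, at a blade yaw of about -0.265, which matches the dispenser yaw. I'm backing off to a tool yaw of about 1.307.

Call:
arm_command --rows '[[[0.002, 0, 0], -0.01], [[0, 0, 0], -0.02], [[0, 0, 0], -0.04], [[0, 0, 0], -0.04], [[0, 0, 0], -0.04]]'

```text
t: 17.95
eef_pos: [529.2, 57.8, 58.4]
tcp_rot: [3.141, 0.003, 0.164]
ft_force: [-6.1, -6.7, 6.6]
opening: 0.105
grip_force: 30.0
```

Call:
arm_command --rows '[[[0, 0, 0], -0.04], [[0, 0, 0], -0.04], [[0, 0, 0], -0.04], [[0, 0, 0], -0.04], [[0, 0, 0], -0.04]]'

```text
t: 18.45
eef_pos: [529.7, 57.0, 58.4]
tcp_rot: [-3.141, 0.002, 0.793]
ft_force: [-4.2, -12.4, 5.7]
opening: 0.107
grip_force: 30.0
```

```bash
python3 - <<'E'
from h import *
go(530,58.4,58.5,1.307); print(state()["moment"],state()["ft_force"],state()["opening"])
E
```

```text
tcp [529.7  57.   58.4] yaw 0.793 t 18.45 units [ 0.005 -0.003 -0.   ] /5 [ 0.001  -0.0006 -0.    ] turn -0.164
[-2.3014155   0.71231273 -0.08521072] [ -4.23315925 -12.42935377   5.68130309] 0.10698744480301328
```

Call:
arm_command --rows '[[[-0.005, 0.0025, 0], -0.03], [[0, 0, 0], -0.04], [[0, 0, 0], -0.04], [[0, 0, 0], -0.035], [[0, 0, 0], -0.01]]'

```text
t: 18.95
eef_pos: [530.2, 56.5, 58.4]
tcp_rot: [3.141, 0.0, 1.278]
ft_force: [1.6, -4.4, 1.9]
opening: 0.105
grip_force: 30.0
```

Call:
arm_command --rows '[[[0, 0, 0], 0], [[0, 0, 0], 0], [[0, 0, 0], 0], [[0, 0, 0], 0], [[0, 0, 0], 0]]'

```text
t: 19.45
eef_pos: [530.2, 56.5, 58.5]
tcp_rot: [3.141, 0.0, 1.272]
ft_force: [0.8, -5.7, 2.8]
opening: 0.105
grip_force: 30.0
```

```bash
python3 - <<'E'
from h import *
go(530,57,58.5,1.307); print(state()["moment"],state()["ft_force"],state()["opening"])
for n in("scene","top"):
    p,P=cloud(n)
    if n=="scene": save(cv2.resize(p[200:320,180:340],(800,600)),"pics/s5.png")
E
```

```text
tcp [530.2  56.5  58.5] yaw 1.272 t 19.45 units [ 0.002 -0.001 -0.   ] /5 [ 0.0003 -0.0003 -0.    ] turn -0.011
[-1.0736464  -0.13777056  0.13077371] [ 0.84746709 -5.68276178  2.75257035] 0.10464768126853208
```

View pics/s5.png

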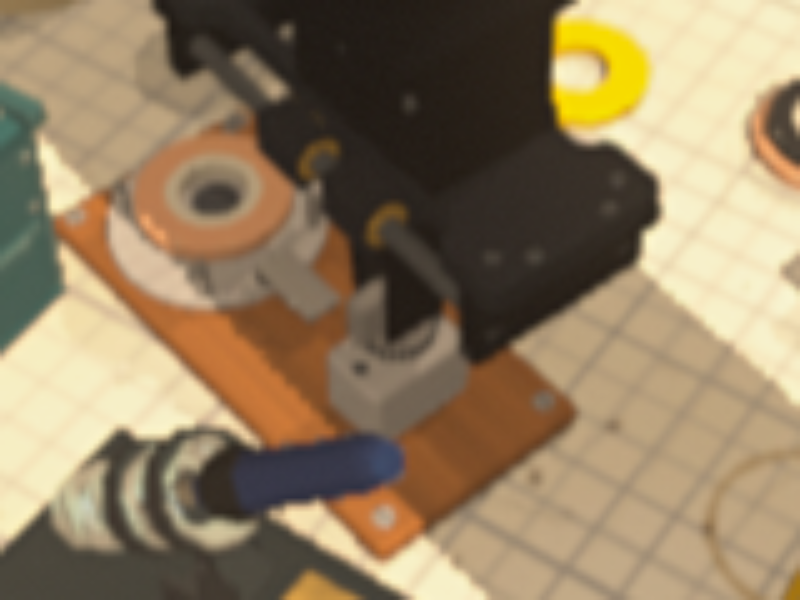

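The roll is still seated at (212,195), and the blade is held in the fingers at (385,300). I'm trimming the last 0.035 rad.

Call:
arm_command --rows '[[[0, 0, 0], -0.011], [[0, 0, 0], 0], [[0, 0, 0], 0], [[0, 0, 0], 0], [[0, 0, 0], 0]]'

```text
t: 20.05
eef_pos: [530.3, 56.5, 58.4]
tcp_rot: [3.141, 0.0, 1.306]
ft_force: [0.9, -5.8, 2.7]
opening: 0.102
grip_force: 30.0
```

```bash
python3 - <<'E'
from h import *
s=state(); print(s["tcp_rot"],s["ft_force"],s["moment"],s["grip_force"],s["opening"])
if abs(s["tcp_rot"][2]-1.307)<.02: print(env.job_done())
E
```

```text
[3.14076055e+00 3.85174417e-04 1.30644430e+00] [ 0.89872313 -5.84483204  2.69923063] [-1.0847391  -0.2348916   0.09244458] 29.991638660430908 0.10243531111823219
the job is handed in; nothing more can be done
None
```

The top roll lies flat between the four pins, and the thumbscrew was seated, backed off a quarter turn (about 1.57 rad, judged from the gripper's angle) and is still held in the gripper; the job was handed in at about 20 s.

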